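# Hook the lost scoop out from between the pan wells

### The job

A small metal measuring scoop has slid into the narrow gap between the two food pans, under the cross bar. Take the hooked pick from its slotted holder, use it to drag the scoop right out of the gap onto the white board in front, leaving it right way up and never touching the scoop with the gripper, then stand the pick back in its holder with its guard resting on the rim and let go. Leave the other things on the counter where they are.

Things in the scene. Friction and masses are not known exactly. Their poses are not given: they have to be found in the camera images.
- wells: Fixed pair of open steel food pans on a white board 10 mm thick, a gap between them. Origin: middle of the gap's mouth, at table level; x runs into the gap, y left, z up. In mm: gap 44 wide, open mouth at x 0, back wall at x 214, open above, floor (the board's top) at z 10. Pans x 0 to 220, rims z 90. Board x -150 (robot's side) to 220, y -172 to 172.
- cross_bar (a point): Centre of the fixed flat bar that bridges the gap between the pans: 24 mm wide along the gap (128 to 152 mm from the mouth), 8 mm thick, underside 80 mm and top 88 mm above the table. Axes as the pans'. In the right-hand pan (-y) lies a fixed serving spoon; its handle rises to 128 mm above the table at the pan's far outer corner.
- scoop_cup (a point): Loose dark steel measuring scoop, 60 g: flat-bottomed open round cup, 36 mm across, 18 mm tall, wall and floor 3 mm; flat handle 11 mm wide, 4 mm thick, 14 to 18 mm above the underside, reaching 76 mm from the cup's axis along -x. Point: cup's centre, half-way up; z up. It starts upright on the gap's floor, cup under the cross bar, handle towards the mouth.
- pick_grip (a point): Hooked pick, 140 g, starts upright in the holder. Point: centre of its square dark wooden handle, 22 x 22 x 70 mm (faces along x and y); z up. Guard plate below: 60 mm across, 5 mm thick, underside 40 mm below the point. Then a steel shank 8 mm thick, straight down to the bend (axis 124 mm below the point), from where it runs 45 mm level along +x to the hook tip.
- pick_tip (a point): Lower end of the pick's hook tip, axes as the pick_grip point: 45 mm along +x and 150 mm below it. The tip is 8 mm thick with a round end and points down; the level bar it hangs from has its underside 22 mm above this point. At the start it stands inside the holder, on the side away from the robot base (+x, within about 35 degrees).
- holder_slot (a point): Fixed grey upright holder box, 132 x 38 mm outside, 122 mm tall, on a foot plate 160 x 75 mm; one slot 120 mm long (x) and 26 mm wide (y), open at the top, floor 6 mm above the table. Point: middle of the slot's mouth at rim height; z up. The pick stands in it, shank near the middle, hook along the slot either way round, guard on the rim (handle centre 40 mm above this point).

How it is judged:
On the way, in this order (a step that is already met when the one before it is completed fails the run):
1. the pick is lifted out of its holder while the scoop is still in the gap (z of pick_grip in the frame of holder_slot above 0.1 m and x of scoop_cup in the frame of wells above 0.09 m), for 0.1 s.
2. the scoop is dragged wholly out of the gap onto the white board while the pick is out of its holder (x of scoop_cup in the frame of wells below -0.018 m and horizontal distance between pick_grip and holder_slot above 0.05 m), for 0.2 s.
At the end, for the whole second after the job is handed in: The scoop's whole cup is out of the gap (cup centre 18 to 150 mm in front of the mouth) and on the white board, upright within 0.2 rad; the pick stands in its holder, its handle's centre within 25 mm of the slot's middle (horizontally) and 34 to 46 mm above the rim, upright within 0.12 rad (x of scoop_cup in the frame of wells between -0.15 and -0.018 m and y of scoop_cup in the frame of wells between -0.172 and 0.172 m and z of scoop_cup in the frame of wells between 0.012 and 0.025 m and angle between scoop_cup's own z axis and vertical below 0.2 rad and horizontal distance between pick_grip and holder_slot below 0.025 m and z of pick_grip in the frame of holder_slot between 0.034 and 0.046 m and angle between pick_grip's own z axis and vertical below 0.12 rad); the robot touches nothing.
It fails at once if the gripper or arm touches the scoop (contact force between any of the fingers, the arm and scoop above 0.3 N).
It fails at once if another thing on the counter is displaced by more than 40 mm (distance of any of ramekin, mould, sauce, shaker, spatula, dip_bowl, tin from where it was at the start of the episode above 0.04 m).
It also fails if it takes over 64 s, if anything falls off the work surface, if the arm or the gripper's body presses on something with over 40 N, if the wrist force passes 120 N, or if a joint passes its speed limit or range.

### The arm

A 7-joint arm with a two-finger parallel gripper is mounted at the origin on the work surface. World frame = base frame: x ahead of the robot, y to its left, z up, the work surface at z = 0. Lengths are in m, angles in rad, forces in N, time in s.
With the tool pointing down it reaches from about 0.425 to 0.825 m from the base axis. Payload 3.6 kg.
Tool frame: the origin (TCP) lies at the centre of the arm's flange, where the gripper is bolted on; the fingertips stand 173 mm ahead of it and the grasp point (between the pads) lies 155 mm ahead of it; z points along the fingers, x is the direction in which the jaws open and shut, and the axes are right-handed (so a half turn about z gives the same grasp; the last joint's range is limited). The gripper opens to 85 mm and grips with 20 to 120 N. Pads are 22 mm wide; open, the fingers measure 114 mm over their backs; the gripper's body (76 mm by 85 mm) begins 54 mm behind the grasp point. The pads swing forward as they close: fully open they stand 13 mm farther back than shut.
Start: joints at [-1.298, 0.615, -0.013, 1.423, 0.008, 1.103, -0.04], TCP at [0.191, 0.621, 0.405] pointing down, gripper open.
Joint ranges: [-3.12, 3.12], [-0.3, 2.06], [-1.34, 1.32], [0.26, 2.42], [-1.36, 4.5], [0.01, 1.98], [-2.84, 2.84]. Speed limits (rad/s): [2.79, 2.79, 3.14, 3.14, 3.14, 3.14, 3.14].

### API

Orientations are given as a unit quaternion [w, x, y, z].
In Python, from plant import read_state, read_camera, finish_job gives the robot as it stands. The module is installed in compiled form; this text tells all that it offers.
- The arm moves only by the tool jog_arm, never from a script. Its argument "deltas" is a list of rows, each an object with "dp": the shift along the tool's x, y, z in cm, a list of three; "dr": the turn, a rotation vector about the tool's x, y, z in rad, a list of three; "jaw": the opening in per cent of the stroke, from 0 (shut) to 100 (fully open). In form: [{"dp": [dx, dy, dz], "dr": [ax, ay, az], "jaw": jaw}, ...]. A call has 1 to 12 rows; each row is the pose to reach, as a shift and turn from the pose commanded when the call began, along the tool's axes at that moment; what a row does not reach only later rows make up. A row lasts 1/8 s, in which the tool goes at most 62.5 mm and 10.7 degrees, less where a joint would pass 70% of its speed; a pose out of reach is approached as far as the arm can. A call with a gripper value outside its range is refused whole. The fingers move at their own pace and stop on an object; "newtons" is the grip in N (left out, the last holds). Time passes only in rows, so rows that repeat a pose let the fingers close. It gives the time, the measured TCP pose, the force and the opening at its end, in the units of the state.
- read_state(): the state, without advancing time (a new reading comes with each control period).
- read_camera(name): name is "scene" or "top" or "wrist"; returns a dict with "img" (400x640x3 uint8, red, green, blue), "K" (3x3 intrinsics, pixels), "R" (3x3) and "t" (3): a world point X has camera coordinates R X + t; the wrist camera has in their place "hand_eye" (4x4, takes a point from camera to tool coordinates, whose origin is the TCP and whose axes are the tool frame's). Camera axes: x right, y down, z forward; pixel columns grow to the right and rows downward; lengths in m; the calibration is good to about 2 mm. A picture is of the moment at which its call begins: read the wrist's pose just before it. There is no depth.
- finish_job(): hands the job in, once; it reports no verdict.
The state is a dict: "clock": time; "joint_positions": joint angles; "qd": joint speeds; "joint_efforts": joint torques, N m; "position": TCP position; "orientation": TCP orientation; "ft_force": force on the tool from outside, world axes, zero at the start; "moment": the same for the moment, N m; "finger_gap": finger opening in m.
Only numpy, scipy, OpenCV 4.12 (cv2) and the standard library are available. Lean on these libraries where they do the work, as an engineer would, in place of code of your own. Each camera call takes 0.05 s, during which the arm holds its last target.

## Working session

There is one attempt and no reset: what is moved stays moved. The work goes in short steps, Python scripts to look and compute and a tool call to move; the robot and the scene stay as the last step left them, time stands still between calls to the robot, and variables do not carry over. Pictures are saved under pics/ and viewed, and the job is handed in when it is done.

Besides the shell and the picture viewer there is one more tool, called after "Call:" by a JSON object that holds its "op" and its "data", one argument or row to a line. jog_arm: Moves the arm, as the interface text tells. Its arguments: {"type":"object","properties":{"deltas":{"type":"array"},"newtons":{"type":"number"}},"required":["deltas"]}

```bash
mkdir -p pics; cat > h.py <<'E'
import numpy as np, cv2
from plant import read_state, read_camera, finish_job
def snap(name,fn):
    c=read_camera(name); cv2.imwrite('pics/'+fn+'.png',c['img'][:,:,::-1]); np.savez('pics/'+fn+'.npz',**{k:v for k,v in c.items()}); return c
def ray(c,uv):
    K,R,t=c['K'],c['R'],c['t']; d=R.T@np.linalg.inv(K)@np.array([uv[0],uv[1],1.]); o=-R.T@t; return o,d
def onplane(c,uv,z):
    o,d=ray(c,uv); return o+d*(z-o[2])/d[2]
def proj(c,X):
    p=c['K']@(c['R']@np.asarray(X)+c['t']); return p[:2]/p[2]
def tri(c1,u1,c2,u2):
    o1,d1=ray(c1,u1);o2,d2=ray(c2,u2)
    s=np.linalg.lstsq(np.array([d1,-d2]).T,o2-o1,rcond=None)[0]
    a=o1+d1*s[0];b=o2+d2*s[1]; return (a+b)/2,np.linalg.norm(a-b)
E
python3 - <<'E'
from h import *
s=read_state();print({k:np.round(v,3) for k,v in s.items()})
for n in['scene','top','wrist']:
    c=snap(n,n+'0'); 
    if 'R' in c: print(n,-c['R'].T@c['t'],c['R'].round(3).tolist())
    else: print(c['hand_eye'])
E
```

```text
{'clock': np.float64(0.0), 'joint_positions': array([-1.298,  0.616, -0.013,  1.425,  0.008,  1.103, -0.04 ]), 'qd': array([-0.   ,  0.002,  0.   , -0.   ,  0.   , -0.   , -0.   ]), 'joint_efforts': array([ 0.0000e+00, -4.6922e+01,  2.5900e-01, -1.7103e+01,  1.0000e-02,
        1.0000e-02, -0.0000e+00]), 'position': array([0.191, 0.621, 0.404]), 'orientation': array([ 0.001,  0.804,  0.594, -0.001]), 'ft_force': array([-0.059,  0.107, -0.25 ]), 'moment': array([0.058, 0.001, 0.011]), 'finger_gap': np.float64(0.085)}
scene [1.1797434  0.03133379 0.76030934] [[-0.034, 0.999, 0.01], [0.716, 0.032, -0.697], [-0.697, -0.016, -0.717]]
top [0.4556118  0.01620071 1.41455848] [[0.012, -1.0, -0.005], [-0.996, -0.011, -0.09], [0.09, 0.006, -0.996]]
[[ 9.99999940e-01  3.44596524e-04  3.07381832e-05  1.18719151e-03]
 [-3.36523333e-04  9.48248148e-01  3.17530055e-01 -8.14562351e-02]
 [ 8.02723279e-05 -3.17530047e-01  9.48248208e-01  3.07057185e-02]
 [ 0.00000000e+00  0.00000000e+00  0.00000000e+00  1.00000000e+00]]
```

View pics/scene0.png

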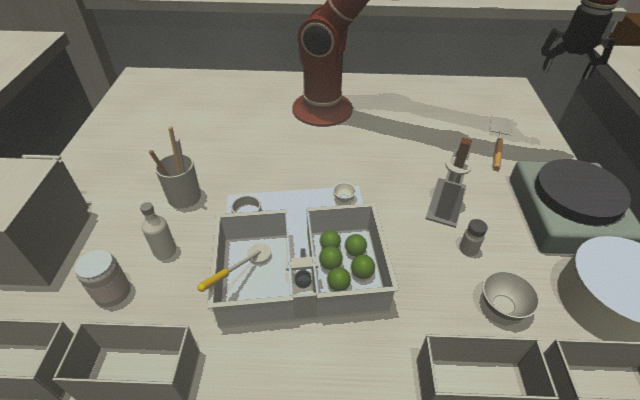

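View pics/top0.png

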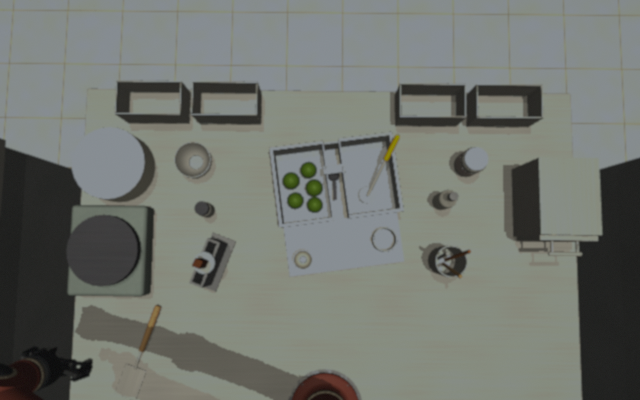

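View pics/wrist0.png

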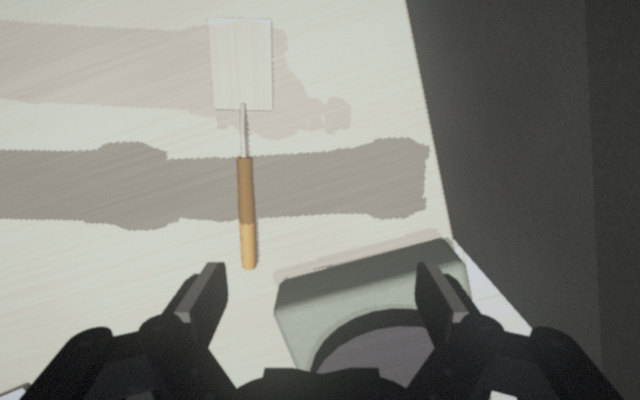

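```bash
python3 - <<'E'
import cv2
a=cv2.imread('pics/top0.png')
cv2.imwrite('pics/t_w.png',cv2.resize(a[125:280,260:415],None,fx=5,fy=5,interpolation=cv2.INTER_CUBIC)[:600*2][:775,:775][:600])
cv2.imwrite('pics/t_w.png',cv2.convertScaleAbs(cv2.resize(a[125:281,262:412],None,fx=3.8,fy=3.8,interpolation=cv2.INTER_CUBIC),alpha=1.4))
cv2.imwrite('pics/t_h.png',cv2.convertScaleAbs(cv2.resize(a[225:300,175:250],None,fx=8,fy=8,interpolation=cv2.INTER_CUBIC),alpha=1.4))
b=cv2.imread('pics/scene0.png')
cv2.imwrite('pics/s_w.png',cv2.resize(b[175:330,200:400],None,fx=3.8,fy=3.8,interpolation=cv2.INTER_CUBIC))
cv2.imwrite('pics/s_h.png',cv2.resize(b[130:230,410:510],None,fx=6,fy=6,interpolation=cv2.INTER_CUBIC))
E
```

```text
(no output)
```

View pics/t_w.png

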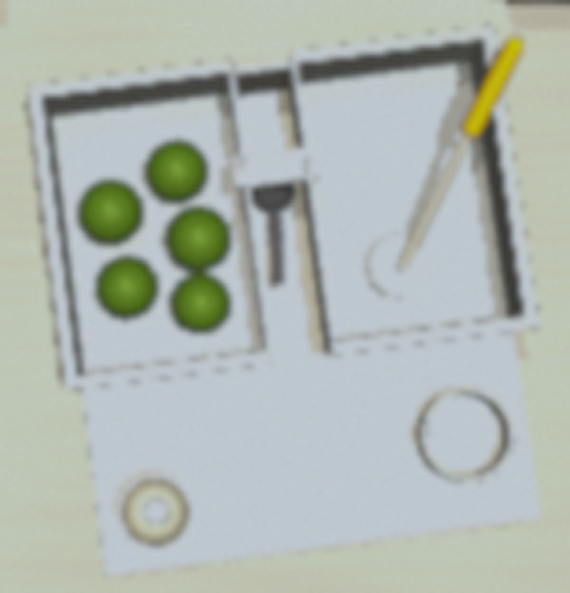

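View pics/t_h.png

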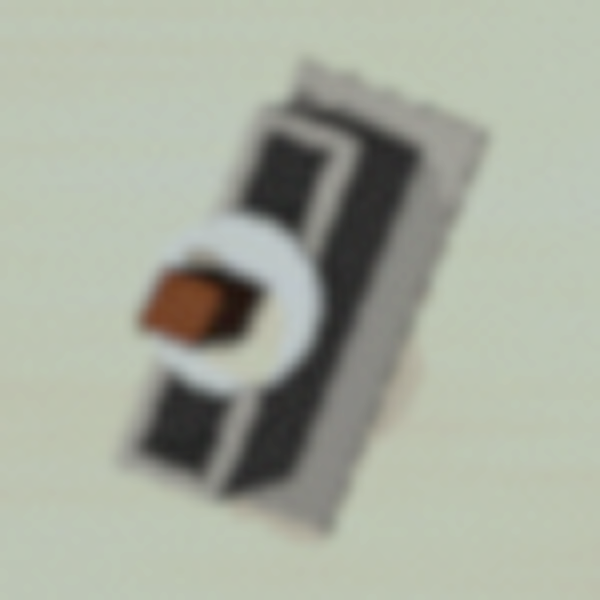

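View pics/s_w.png

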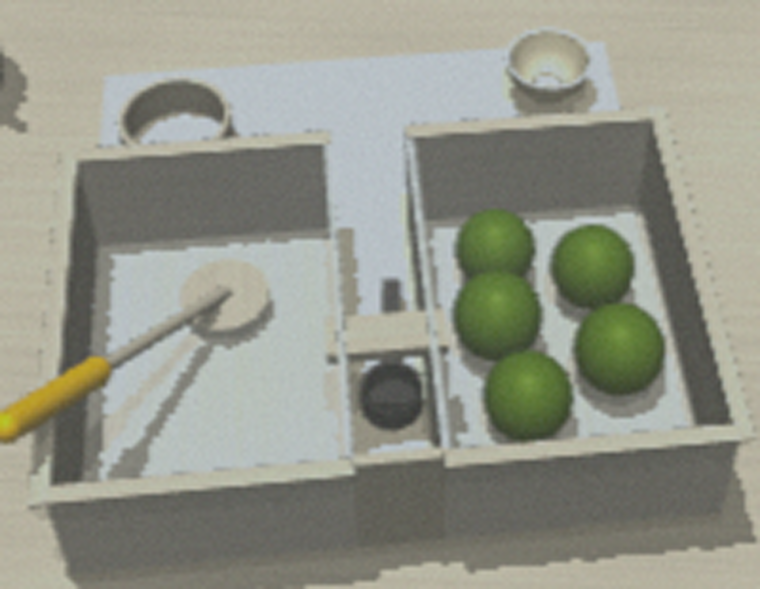

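View pics/s_h.png

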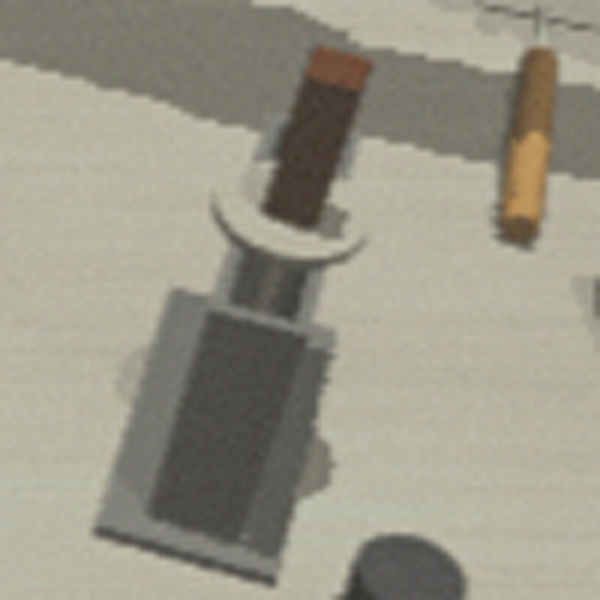

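```bash
cat >> h.py <<'E'
def load(fn): return dict(np.load('pics/'+fn+'.npz'))
def fit2d(model,world):
    M=np.array(model)[:,:2];W=np.array(world)[:,:2];mc=M.mean(0);wc=W.mean(0);A=M-mc;B=W-wc
    th=np.arctan2((A[:,0]*B[:,1]-A[:,1]*B[:,0]).sum(),(A*B).sum());R=np.array([[np.cos(th),-np.sin(th)],[np.sin(th),np.cos(th)]])
    t=wc-R@mc; return th,t,np.linalg.norm(A@R.T-B,axis=1)
E
python3 - <<'E'
from h import *
c=load('top0');s=load('scene0')
W=lambda u,v:(262+u/3.8-.37,125+v/3.8-.37)
H=lambda u,v:(175+u/8-.44,225+v/8-.44)
S=lambda u,v:(200+u/3.8-.37,175+v/3.8-.37)
SH=lambda u,v:(410+u/6-.4,130+v/6-.4)
brd=[onplane(c,W(*p),.01) for p in[(105,575),(540,512)]]
print(brd, np.linalg.norm(brd[0]-brd[1]))
rim=[onplane(c,W(*p),.09) for p in[(32,88),(490,33),(535,327),(68,386)]]
print(np.round(rim,3))
bs=[onplane(s,S(*p),.01) for p in [(103,78),(605,42)]]
print('scene brd',bs)
th,t,e=fit2d([(-.15,.172),(-.15,-.172)],brd);print('board',th,t,e)
print('scene rim',[onplane(s,S(*p),.09).round(3) for p in[(745,432),(35,500),(65,155),(660,115)]])
R=np.array([[np.cos(th),-np.sin(th)],[np.sin(th),np.cos(th)]])
for n,p in[('mouthL',(265,350)),('mouthR',(328,350))]:
    print(n,R.T@(onplane(c,W(*p),.01)[:2]-t), R.T@(onplane(c,W(*p),.09)[:2]-t))
print('bar', R.T@(onplane(c,W(272,168),.088)[:2]-t))
hd=onplane(c,W(276,284),.028)[:2];print('handle end',R.T@(hd-t),'h at cup',R.T@(onplane(c,W(272,200),.028)[:2]-t))
print('cup scene', R.T@(onplane(s,S(391,393),.028)[:2]-t))
hr=[onplane(c,H(*p),.122) for p in[(270,105),(360,145),(222,497),(122,462)]]
thh,t2,e=fit2d([(.066,.019),(.066,-.019),(-.066,-.019),(-.066,.019)],hr);print('holder',thh,t2,e)
print('guard',onplane(c,H(240,303),.1245),'wood',onplane(c,H(183,303),.197))
print('guard sc',onplane(s,SH(287,207),.1245), 'wood',onplane(s,SH(340,66),.197))
E
```

```text
[array([0.38067316, 0.10901537, 0.01      ]), array([ 0.43356519, -0.23045192,  0.01      ])] 0.34356310168530035
[[ 0.749  0.165  0.09 ]
 [ 0.794 -0.18   0.09 ]
 [ 0.572 -0.213  0.09 ]
 [ 0.524  0.134  0.09 ]]
scene brd [array([ 0.43072624, -0.23166737,  0.01      ]), array([0.3796451 , 0.11025713, 0.01      ])]
board 0.154566139436098 [ 0.55533094 -0.03762556] [0.00021845 0.00021845]
scene rim [array([0.745, 0.164, 0.09 ]), array([ 0.797, -0.18 ,  0.09 ]), array([ 0.574, -0.213,  0.09 ]), array([0.527, 0.133, 0.09 ])]
mouthL [0.00638585 0.02267331] [0.00088208 0.02528556]
mouthR [-0.0007103  -0.02651872] [-0.00580989 -0.02110462]
bar [1.36068381e-01 1.26903521e-04]
handle end [0.05508994 0.00726071] h at cup [0.12115781 0.0007235 ]
cup scene [ 0.1340584  -0.00135614]
holder -0.3557377539228984 [0.42108284 0.33304796] [0.00201849 0.00292708 0.00220261 0.00108899]
guard [0.4206276  0.33370855 0.1245    ] wood [0.42237677 0.33427201 0.197     ]
guard sc [0.41604726 0.33540086 0.1245    ] wood [0.42004778 0.33664977 0.197     ]
```

```bash
cat >> h.py <<'E'
from scipy.spatial.transform import Rotation as Ro
def rot(q): return Ro.from_quat([q[1],q[2],q[3],q[0]])
def down(psi):
    c,s=np.cos(psi),np.sin(psi); return Ro.from_matrix([[c,s,0],[s,-c,0],[0,0,-1]])
def move(pos,psi,st=None):
    st=st or read_state(); r=rot(st['orientation'])
    dp=r.inv().apply(np.array(pos)-st['position'])*100
    dr=(r.inv()*down(psi)).as_rotvec()
    print('dp cm',dp.round(2),'dr',dr.round(3),'t',st['clock'])
E
python3 - <<'E'
from h import *
move([.4195,.3345,.42],-.356)
E
```

```text
dp cm [-20.66  30.24  -1.58] dr [0.002 0.002 1.628] t 0.15
```

Call:
{"op": "jog_arm", "data": {
  "deltas": [
    {"dp": [-5, 7, -1.5], "dr": [0, 0, 0.18], "jaw": 100},
    {"dp": [-9, 13, -1.5], "dr": [0, 0, 0.36], "jaw": 100},
    {"dp": [-13, 19, -1.5], "dr": [0, 0, 0.54], "jaw": 100},
    {"dp": [-17, 25, -1.5], "dr": [0, 0, 0.72], "jaw": 100},
    {"dp": [-20.6, 30.2, -1.5], "dr": [0, 0, 0.9], "jaw": 100},
    {"dp": [-20.6, 30.2, -1.5], "dr": [0, 0, 1.08], "jaw": 100},
    {"dp": [-20.6, 30.2, -1.5], "dr": [0, 0, 1.26], "jaw": 100},
    {"dp": [-20.6, 30.2, -1.5], "dr": [0, 0, 1.44], "jaw": 100},
    {"dp": [-20.6, 30.2, -1.5], "dr": [0, 0, 1.628], "jaw": 100},
    {"dp": [-20.6, 30.2, -1.5], "dr": [0, 0, 1.628], "jaw": 100},
    {"dp": [-20.6, 30.2, -1.5], "dr": [0, 0, 1.628], "jaw": 100}
  ],
  "newtons": 60
}}

```text
clock: 1.52
position: [0.4192, 0.3355, 0.4195]
orientation: [0.0, 0.984, -0.176, -0.0]
ft_force: [-0.4, -0.3, 0.2]
finger_gap: 0.0853
```

```bash
python3 - <<'E'
from h import *
s=read_state();print(s['clock'],s['position'],s['orientation'])
c=snap('wrist','w1');np.savez('pics/w1s.npz',p=s['position'],q=s['orientation'])
E
```

```text
1.525 [0.41916048 0.33551294 0.41954297] [ 1.81206205e-04  9.84461680e-01 -1.75599382e-01 -1.56255210e-04]
```

View pics/w1.png

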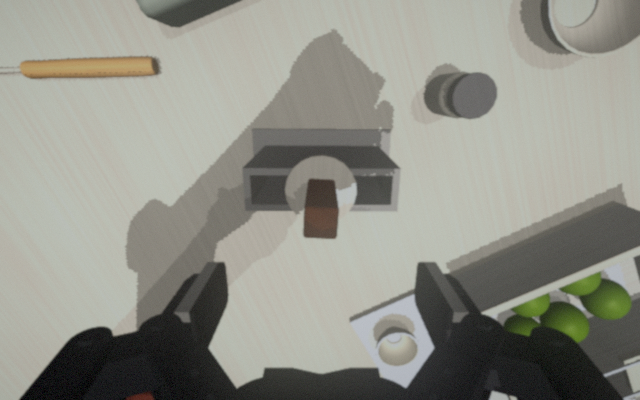

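```bash
cat >> h.py <<'E'
def wcam(fn,p,q):
    c=load(fn); H=c['hand_eye'];T=np.eye(4);T[:3,:3]=rot(q).as_matrix();T[:3,3]=p
    C=np.linalg.inv(T@H); c['R']=C[:3,:3];c['t']=C[:3,3]; return c
E
python3 - <<'E'
from h import *
z=np.load('pics/w1s.npz');c=wcam('w1',z['p'],z['q'])
a=cv2.imread('pics/w1.png')
cv2.imwrite('pics/w1c.png',cv2.resize(a[120:250,235:410],None,fx=4.5,fy=4.5,interpolation=cv2.INTER_CUBIC))
hr=[onplane(c,p,.122) for p in[(399,168),(398,210.5),(246,211),(244,168)]]
print(np.round(hr,4), fit2d([(.066,.019),(.066,-.019),(-.066,-.019),(-.066,.019)],hr))
print(onplane(c,(321,222.5),.197), onplane(c,(321,190),.127))
E
```

```text
[[0.4872 0.3321 0.122 ]
 [0.476  0.296  0.122 ]
 [0.352  0.3412 0.122 ]
 [0.3662 0.3766 0.122 ]] (np.float64(-0.3500209598639155), array([0.42035841, 0.33647487]), array([0.00170656, 0.00020657, 0.00015612, 0.00137037]))
[0.420261  0.3379559 0.197    ] [0.42025201 0.33799339 0.127     ]
```

View pics/w1c.png

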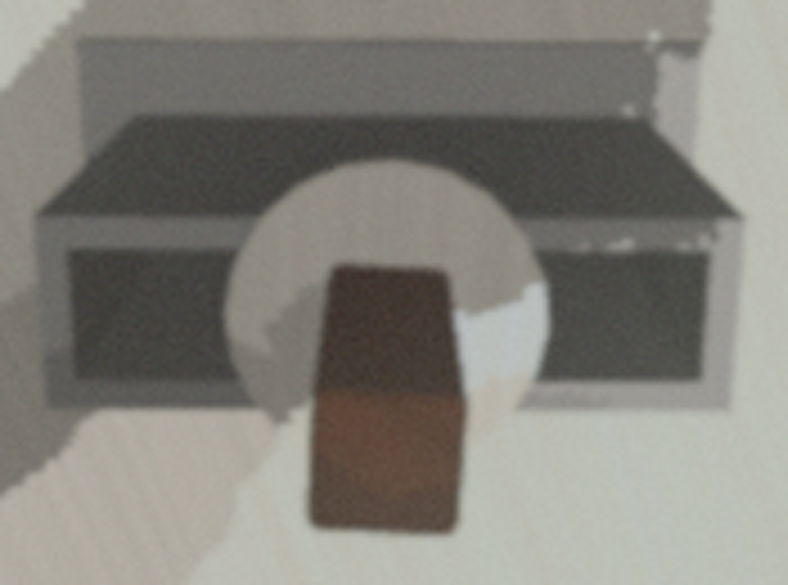

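```bash
python3 - <<'E'
from h import *
move([.4203,.3362,.318],-.353)
E
```

```text
dp cm [ 0.08 -0.11 10.16] dr [ 0.     0.    -0.001] t 1.575
```

Call:
{"op": "jog_arm", "data": {
  "deltas": [
    {"dp": [0.08, -0.1, 3], "dr": [0, 0, 0], "jaw": 100},
    {"dp": [0.08, -0.1, 6], "dr": [0, 0, 0], "jaw": 100},
    {"dp": [0.08, -0.1, 9], "dr": [0, 0, 0], "jaw": 100},
    {"dp": [0.08, -0.1, 10.1], "dr": [0, 0, 0], "jaw": 100},
    {"dp": [0.08, -0.1, 10.1], "dr": [0, 0, 0], "jaw": 100},
    {"dp": [0.08, -0.1, 10.1], "dr": [0, 0, 0], "jaw": 30},
    {"dp": [0.08, -0.1, 10.1], "dr": [0, 0, 0], "jaw": 10},
    {"dp": [0.08, -0.1, 10.1], "dr": [0, 0, 0], "jaw": 0},
    {"dp": [0.08, -0.1, 10.1], "dr": [0, 0, 0], "jaw": 0},
    {"dp": [0.08, -0.1, 10.1], "dr": [0, 0, 0], "jaw": 0},
    {"dp": [0.08, -0.1, 10.1], "dr": [0, 0, 0], "jaw": 0}
  ],
  "newtons": 60
}}

```text
clock: 2.95
position: [0.4205, 0.3362, 0.3192]
orientation: [-0.0, 0.984, -0.177, 0.0]
ft_force: [-1.2, -0.4, 5.7]
finger_gap: 0.0215
```

Call:
{"op": "jog_arm", "data": {
  "deltas": [
    {"dp": [0, 0, -2], "dr": [0, 0, 0], "jaw": 0},
    {"dp": [0, 0, -4], "dr": [0, 0, 0], "jaw": 0},
    {"dp": [0, 0, -7], "dr": [0, 0, 0], "jaw": 0},
    {"dp": [0, 0, -10], "dr": [0, 0, 0], "jaw": 0},
    {"dp": [0, 0, -13], "dr": [0, 0, 0], "jaw": 0},
    {"dp": [0, 0, -16], "dr": [0, 0, 0], "jaw": 0},
    {"dp": [0, 0, -16], "dr": [0, 0, 0], "jaw": 0},
    {"dp": [0, 0, -16], "dr": [0, 0, 0], "jaw": 0}
  ]
}}

```text
clock: 3.95
position: [0.4199, 0.3359, 0.4771]
orientation: [0.001, 0.984, -0.177, -0.001]
ft_force: [-1.2, 0.6, -1.3]
finger_gap: 0.0213
```

```bash
python3 - <<'E'
from h import *
s=read_state();np.savez('pics/w2s.npz',p=s['position'],q=s['orientation'])
c=snap('scene','scene2');snap('wrist','w2')
b=cv2.imread('pics/scene2.png');cv2.imwrite('pics/s2.png',cv2.resize(b[40:240,380:580],None,fx=3,fy=3,interpolation=cv2.INTER_CUBIC))
E
```

```text
(no output)
```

View pics/s2.png

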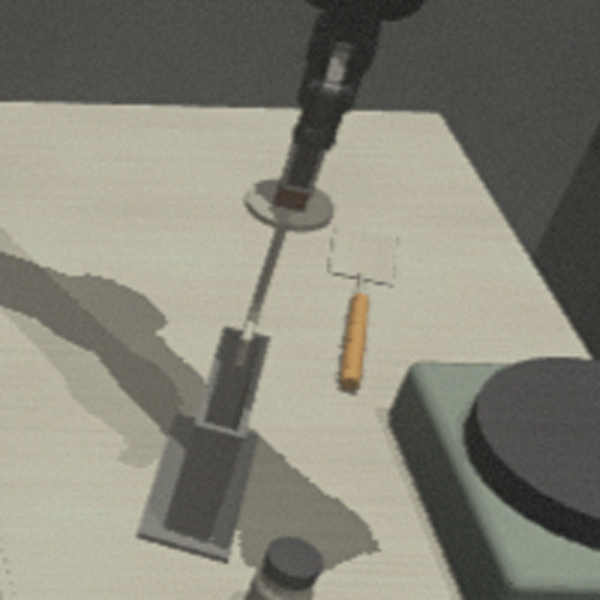

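View pics/w2.png

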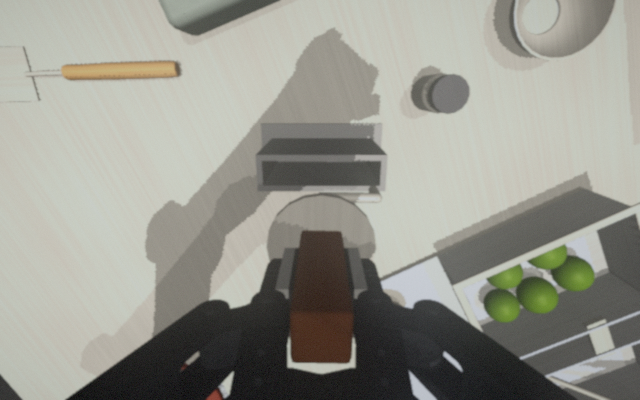

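```bash
python3 - <<'E'
from h import *
z=np.load('pics/w2s.npz');R=rot(z['q']).as_matrix();p=z['p']
c=load('scene2');w=wcam('w2',p,z['q'])
for n,v in[('guardc',(0,0,.157+.0375)),('bend',(0,0,.157+.124)),('barend',(.045,0,.157+.124)),('tip',(.045,0,.307))]:
    X=p+R@np.array(v); u=proj(c,X);print(n,X.round(3),(u-[380,40])*3,proj(w,X).round(1))
# holder again
a=cv2.imread('pics/w2.png');cv2.imwrite('pics/w2c.png',cv2.resize(a[110:230,240:400],None,fx=5,fy=5,interpolation=cv2.INTER_CUBIC))
E
```

```text
guardc [0.419 0.336 0.283] [288.95682909 202.75027158] [320.6 246.7]
bend [0.419 0.335 0.196] [256.53845386 302.07388777] [320.7 197.6]
barend [0.461 0.32  0.196] [246.95411364 336.88920008] [376.7 197.6]
tip [0.461 0.32  0.17 ] [237.95297151 364.35618835] [371.9 188.3]
```

View pics/w2c.png

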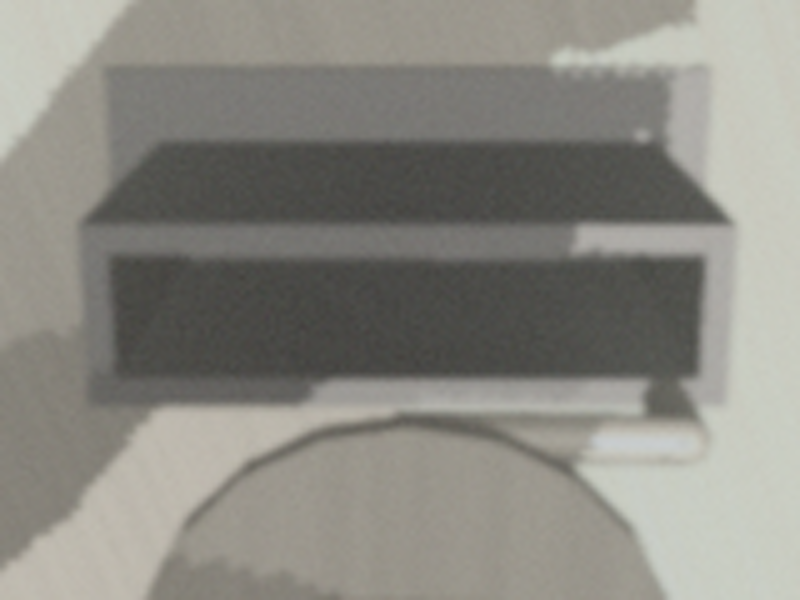

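```bash
python3 - <<'E'
from h import *
move([.593,-.0327,.477],.152)
E
```

```text
dp cm [29.07 28.53  0.03] dr [ 0.003  0.003 -0.508] t 4.05
```

Call:
{"op": "jog_arm", "data": {
  "deltas": [
    {"dp": [4, 4, 0], "dr": [0, 0, -0.07], "jaw": 0},
    {"dp": [8, 8, 0], "dr": [0, 0, -0.14], "jaw": 0},
    {"dp": [12, 12, 0], "dr": [0, 0, -0.21], "jaw": 0},
    {"dp": [16, 16, 0], "dr": [0, 0, -0.28], "jaw": 0},
    {"dp": [20, 20, 0], "dr": [0, 0, -0.35], "jaw": 0},
    {"dp": [24, 24, 0], "dr": [0, 0, -0.42], "jaw": 0},
    {"dp": [27, 27, 1], "dr": [0, 0, -0.47], "jaw": 0},
    {"dp": [29.1, 28.5, 3], "dr": [0, 0, -0.508], "jaw": 0},
    {"dp": [29.1, 28.5, 5], "dr": [0, 0, -0.508], "jaw": 0},
    {"dp": [29.1, 28.5, 5.5], "dr": [0, 0, -0.508], "jaw": 0},
    {"dp": [29.1, 28.5, 5.5], "dr": [0, 0, -0.508], "jaw": 0}
  ]
}}

```text
clock: 5.42
position: [0.5938, -0.0319, 0.4231]
orientation: [-0.0, 0.997, 0.076, -0.001]
ft_force: [0.1, 0.5, -1.2]
finger_gap: 0.0213
```

```bash
python3 - <<'E'
from h import *
s=read_state();np.savez('pics/w3s.npz',p=s['position'],q=s['orientation']);print(s['position'],s['orientation'],s['finger_gap'])
for n in['wrist','scene','top']: snap(n,n[0]+'3')
b=cv2.imread('pics/s3.png');cv2.imwrite('pics/s3c.png',cv2.resize(b[150:330,200:400],None,fx=3.3,fy=3.3,interpolation=cv2.INTER_CUBIC))
b=cv2.imread('pics/t3.png');cv2.imwrite('pics/t3c.png',cv2.convertScaleAbs(cv2.resize(b[125:281,262:412],None,fx=3.8,fy=3.8,interpolation=cv2.INTER_CUBIC),alpha=1.4))
E
```

```text
[ 0.59382043 -0.03188796  0.4230889 ] [-1.34153832e-04  9.97079139e-01  7.63713250e-02 -7.70124965e-04] 0.02131401278816928
```

View pics/w3.png

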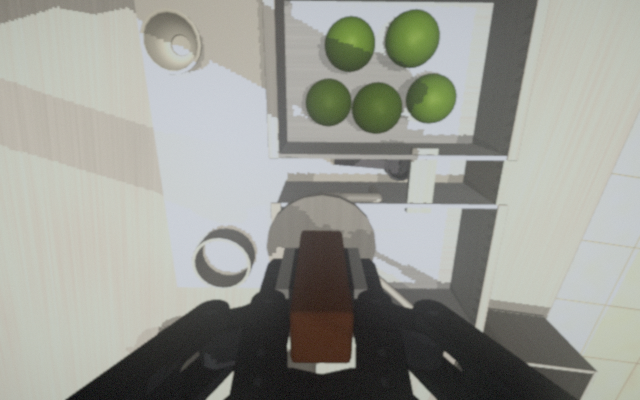

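View pics/s3c.png

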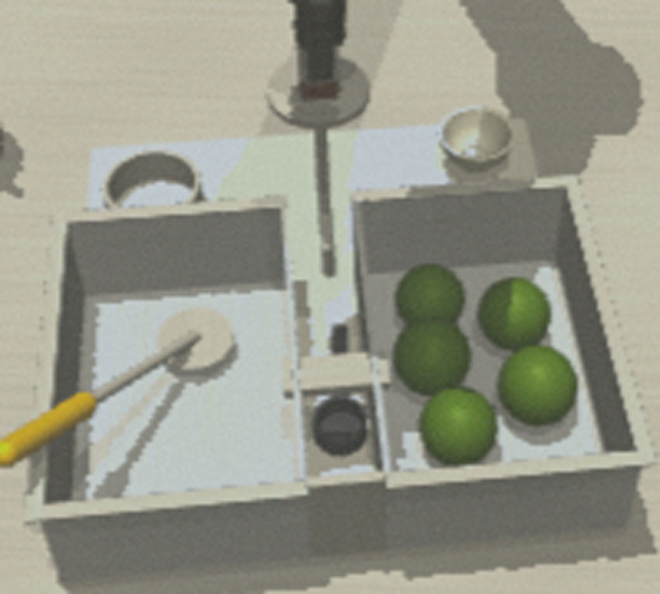

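View pics/t3c.png

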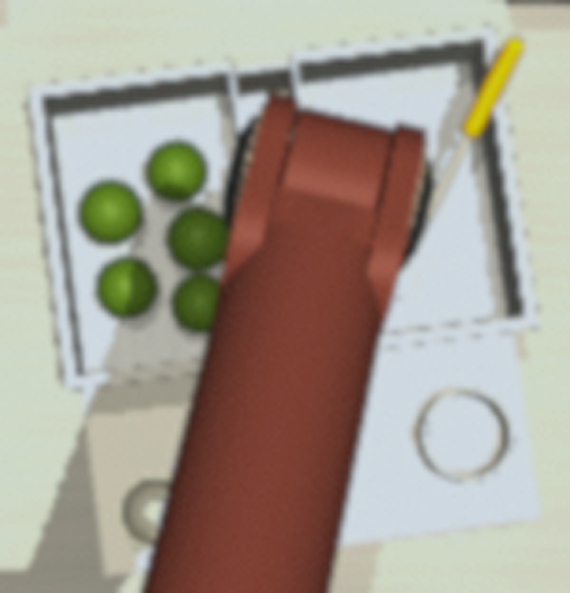

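```bash
python3 - <<'E'
from h import *
a=cv2.imread('pics/w3.png');cv2.imwrite('pics/w3c.png',cv2.resize(a[135:225,260:420],None,fx=5,fy=5,interpolation=cv2.INTER_CUBIC))
cv2.imwrite('pics/w3d.png',cv2.resize(a[135:225,370:530],None,fx=5,fy=5,interpolation=cv2.INTER_CUBIC))
E
```

```text
(no output)
```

View pics/w3c.png

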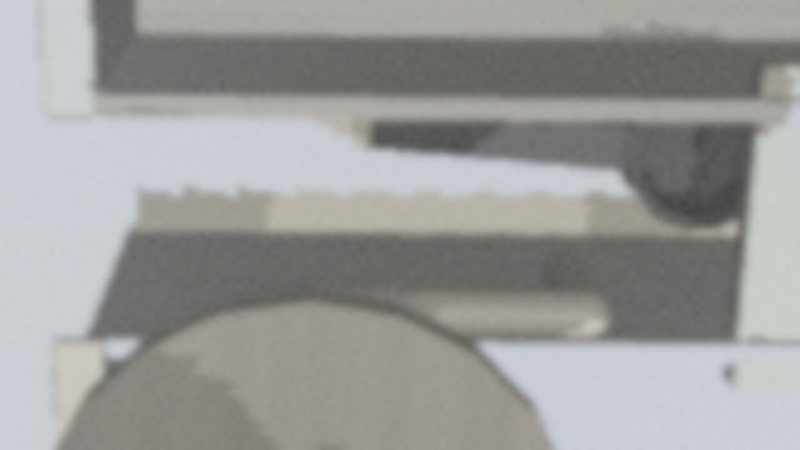

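View pics/w3d.png

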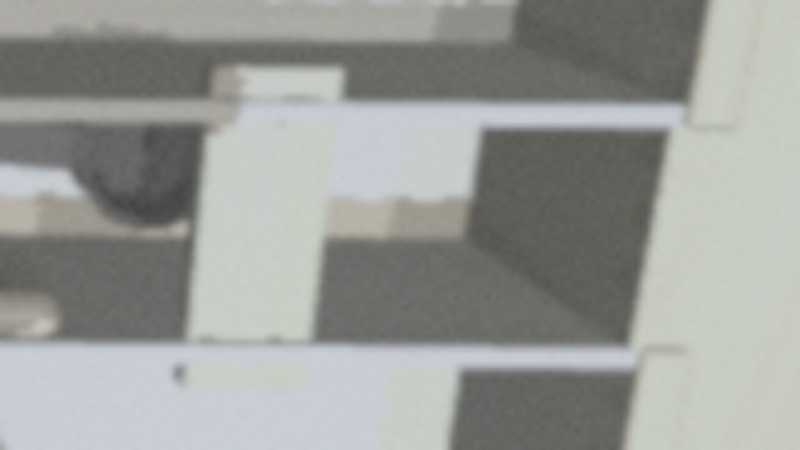

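```bash
python3 - <<'E'
from h import *
z=np.load('pics/w3s.npz');p=z['p'];Rm=rot(z['q']).as_matrix();c=wcam('w3',p,z['q']);s=load('s3')
C=lambda u,v:(260+u/5-.4,135+v/5-.4)
D=lambda u,v:(370+u/5-.4,135+v/5-.4)
L=[onplane(c,x,.09)[:2] for x in (C(95,114),D(680,127))];R=[onplane(c,x,.09)[:2] for x in (C(97,337),D(630,347))]
for q in(L,R):
    d=q[1]-q[0];print(q,np.arctan2(d[1],d[0]),np.linalg.norm(d))
bar=[onplane(c,D(*x),.088)[:2] for x in((203,128),(330,128),(188,342),(313,344))]
th=.148
U=np.array([[np.cos(th),np.sin(th)],[-np.sin(th),np.cos(th)]])
o=np.array([.5535,-.0388])
f=lambda x:(U@(np.asarray(x)[:2]-o)).round(4)
print('L',f(L[0]),f(L[1]),'R',f(R[0]),f(R[1]));print('bar',[f(b) for b in bar])
print('floor mouth R', f(onplane(c,C(135,235),.01)),'backR',f(onplane(c,D(467,238),.01)),'floor back', f(onplane(c,D(475,130),.01)))
tip=p+Rm@[.045,0,.307];print('tip',tip,f(tip),'grip',f(p))
print('handle right edge end',f(onplane(c,C(370,147),.028)),'far',f(onplane(c,C(620,167),.028)))
print('cup bottom-most pt top rim',[f(onplane(c,C(*x),.028)) for x in((623,168),(650,205),(700,225),(735,212))])
# scene
S=lambda u,v:(200+u/3.3-.35,150+v/3.3-.35)
print('scene cup rim: ',[f(onplane(s,S(*x),.028)) for x in((340,402),(313,425),(368,423),(340,448))], 'handle', [f(onplane(s,S(*x),.028)) for x in((340,325),(332,325),(348,325))])
print('scene tip pix pred',((proj(s,tip)-[200,150])*3.3), 'rims', [f(onplane(s,S(*x),.09)) for x in((285,200),(303,480),(353,195),(387,478))])
E
```

```text
[array([ 0.55162132, -0.01603417]), array([0.76154834, 0.01397599])] 0.14199311842128723 0.21206122548016199
[array([ 0.55694529, -0.05977004]), array([ 0.76624964, -0.02940438])] 0.14407376311559164 0.2114955872994703
L [0.0015 0.0228] [0.2136 0.0215] R [ 0.0003 -0.0212] [ 0.2118 -0.0221]
bar [array([0.125 , 0.0204]), array([0.1489, 0.0206]), array([ 0.126 , -0.0222]), array([ 0.1506, -0.0225])]
floor mouth R [-0.0004 -0.0228] backR [ 0.2127 -0.0224] floor back [0.2108 0.0041]
tip [ 0.63781768 -0.02498859  0.11602109] [0.0854 0.0012] grip [0.0409 0.0009]
handle right edge end [0.0553 0.0031] far [ 0.1122 -0.0012]
cup bottom-most pt top rim [array([ 0.1129, -0.0014]), array([ 0.1196, -0.01  ]), array([ 0.1315, -0.0147]), array([ 0.1392, -0.0116])]
scene cup rim:  [array([0.1195, 0.0021]), array([ 0.1352, -0.0164]), array([0.1374, 0.0185]), array([ 0.1541, -0.0007])] handle [array([0.0568, 0.0072]), array([0.0563, 0.0018]), array([0.0574, 0.0126])]
scene tip pix pred [329.69343044 272.77837437] rims [array([-0.0048, -0.0236]), array([ 0.2132, -0.0251]), array([-0.0047,  0.0225]), array([0.217 , 0.0222])]
```

Call:
{"op": "jog_arm", "data": {
  "deltas": [
    {"dp": [0, 0, 2], "dr": [0, 0, 0], "jaw": 0},
    {"dp": [0, 0, 4], "dr": [0, 0, 0], "jaw": 0},
    {"dp": [0, 0, 6], "dr": [0, 0, 0], "jaw": 0},
    {"dp": [0, 0, 7.6], "dr": [0, 0, 0], "jaw": 0},
    {"dp": [0, 0, 7.6], "dr": [0, 0, 0], "jaw": 0},
    {"dp": [0, 0, 7.6], "dr": [0, 0, 0], "jaw": 0},
    {"dp": [1, -0.05, 7.6], "dr": [0, 0, 0], "jaw": 0},
    {"dp": [2, -0.05, 7.6], "dr": [0, 0, 0], "jaw": 0},
    {"dp": [3, -0.05, 7.6], "dr": [0, 0, 0], "jaw": 0},
    {"dp": [4, -0.05, 7.6], "dr": [0, 0, 0], "jaw": 0},
    {"dp": [4.65, -0.05, 7.6], "dr": [0, 0, 0], "jaw": 0},
    {"dp": [4.65, -0.05, 7.6], "dr": [0, 0, 0], "jaw": 0}
  ]
}}

```text
clock: 7.08
position: [0.6401, -0.0247, 0.3475]
orientation: [0.0, 0.997, 0.076, -0.0]
ft_force: [0.7, 0.3, -2.1]
finger_gap: 0.0214
```

```bash
cat >> h.py <<'E'
O=np.array([.5535,-.0388]);th=.146
U=np.array([[np.cos(th),np.sin(th)],[-np.sin(th),np.cos(th)]])
def fw(x): return (U@(np.asarray(x)[:2]-O)).round(4)
def look(k,sc=(150,330,200,400)):
    s=read_state();np.savez(f'pics/w{k}s.npz',p=s['position'],q=s['orientation'])
    tip=s['position']+rot(s['orientation']).as_matrix()@[.045,0,.307]
    print('t',s['clock'],'tip',fw(tip),tip[2].round(4),'F',s['ft_force'].round(2),'gap',s['finger_gap'].round(4))
    for n in['wrist','scene']: snap(n,n[0]+str(k))
    b=cv2.imread(f'pics/s{k}.png');cv2.imwrite(f'pics/s{k}c.png',cv2.resize(b[sc[0]:sc[1],sc[2]:sc[3]],None,fx=3.3,fy=3.3,interpolation=cv2.INTER_CUBIC))
E
python3 -c "
from h import *
look(4)"
```

```text
Traceback (most recent call last):
  File "h.py", line 38, in look
    print('t',s['clock'],'tip',fw(tip),tip[2].round(4),'F',s['ft_force'].round(2),'gap',s['finger_gap'].round(4))
                                                                                        ^^^^^^^^^^^^^^^^^^^^^
AttributeError: 'float' object has no attribute 'round'
```

```bash
sed -i "s/s\['finger_gap'\].round(4)/s['finger_gap']/" h.py
python3 -c "
from h import *
look(4)"
```

```text
t 7.075 tip [0.1327 0.0016] 0.0404 F [ 0.66  0.3  -2.07] gap 0.02141595293743524
```

View pics/s4c.png

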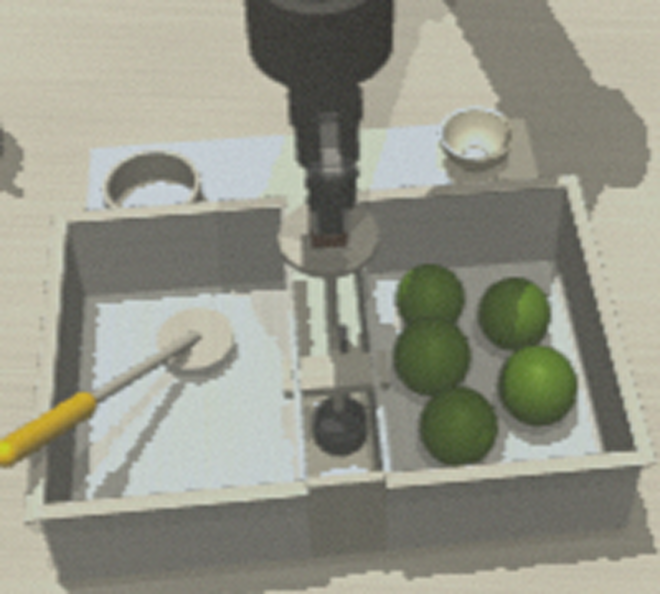

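View pics/w4.png

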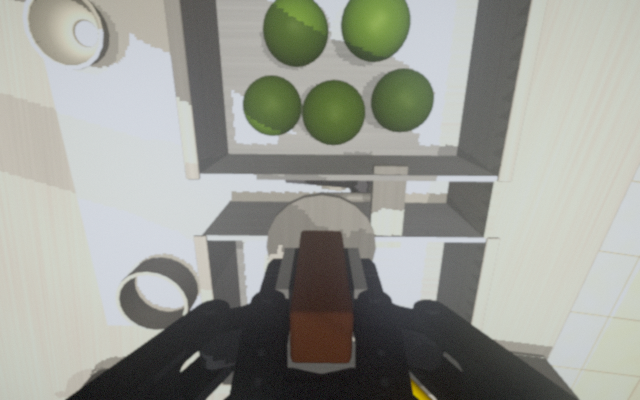

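Call:
{"op": "jog_arm", "data": {
  "deltas": [
    {"dp": [0, 0, 0.6], "dr": [0, 0, 0], "jaw": 0},
    {"dp": [0, 0, 1.2], "dr": [0, 0, 0], "jaw": 0},
    {"dp": [0, 0, 1.8], "dr": [0, 0, 0], "jaw": 0},
    {"dp": [0, 0, 2.2], "dr": [0, 0, 0], "jaw": 0},
    {"dp": [0, 0, 2.2], "dr": [0, 0, 0], "jaw": 0},
    {"dp": [0, 0, 2.2], "dr": [0, 0, 0], "jaw": 0}
  ]
}}

```text
clock: 7.92
position: [0.6398, -0.025, 0.3259]
orientation: [0.0, 0.997, 0.076, 0.0]
ft_force: [-0.3, -0.1, -2.1]
finger_gap: 0.0213
```

```bash
python3 -c "
from h import *
look(5)
x=O+U.T@np.array([-.055-.011+.004-.045,.001]);print(x);move([*x,.3255],.150)"
```

```text
t 7.925 tip [0.1325 0.0013] 0.0189 F [-0.26 -0.09 -2.13] gap 0.021346323217360966
[ 0.4474929 -0.0533772]
dp cm [-19.44  -0.1    0.04] dr [ 0.    -0.001  0.002] t 8.025
```

View pics/s5c.png

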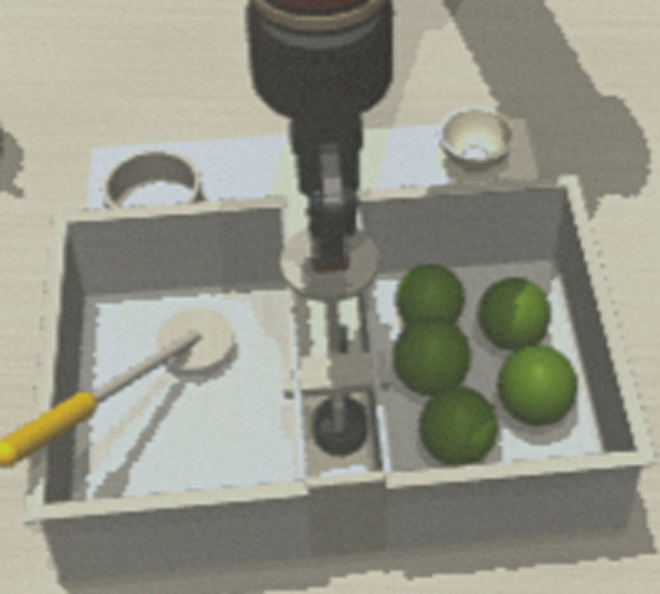

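Call:
{"op": "jog_arm", "data": {
  "deltas": [
    {"dp": [-0.5, 0, 0], "dr": [0, 0, 0], "jaw": 0},
    {"dp": [-1, 0, 0], "dr": [0, 0, 0], "jaw": 0},
    {"dp": [-1.5, 0, 0], "dr": [0, 0, 0], "jaw": 0},
    {"dp": [-2.2, 0, 0], "dr": [0, 0, 0], "jaw": 0},
    {"dp": [-3, 0, 0], "dr": [0, 0, 0], "jaw": 0},
    {"dp": [-3.8, 0, 0], "dr": [0, 0, 0], "jaw": 0},
    {"dp": [-4.6, 0, 0], "dr": [0, 0, 0], "jaw": 0},
    {"dp": [-5.4, -0.03, 0], "dr": [0, 0, 0], "jaw": 0},
    {"dp": [-6.2, -0.03, 0], "dr": [0, 0, 0], "jaw": 0},
    {"dp": [-7, -0.04, 0], "dr": [0, 0, 0], "jaw": 0},
    {"dp": [-7.5, -0.04, 0], "dr": [0, 0, 0], "jaw": 0},
    {"dp": [-7.5, -0.04, 0], "dr": [0, 0, 0], "jaw": 0}
  ]
}}

```text
clock: 9.52
position: [0.5651, -0.036, 0.3257]
orientation: [-0.0, 0.997, 0.076, -0.0]
ft_force: [0.9, 0.1, -1.5]
finger_gap: 0.0214
```

```bash
python3 -c "
from h import *
look(6)"
```

```text
t 9.525 tip [0.0566 0.0014] 0.0187 F [ 0.93  0.09 -1.51] gap 0.021400835777608478
```

View pics/s6c.png

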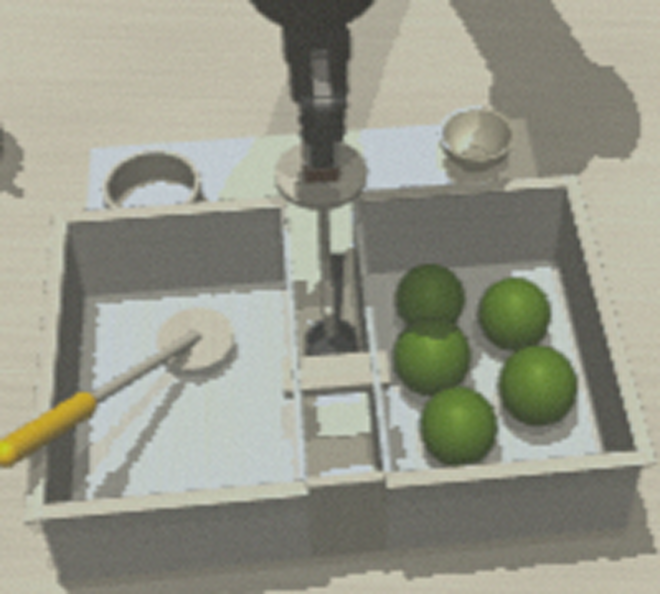

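View pics/w6.png

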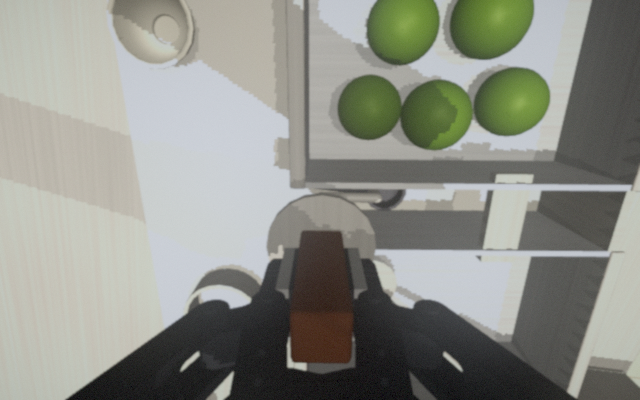

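Call:
{"op": "jog_arm", "data": {
  "deltas": [
    {"dp": [-0.6, 0, 0], "dr": [0, 0, 0], "jaw": 0},
    {"dp": [-1.4, 0, 0], "dr": [0, 0, 0], "jaw": 0},
    {"dp": [-2.4, 0, 0], "dr": [0, 0, 0], "jaw": 0},
    {"dp": [-3.4, 0, 0], "dr": [0, 0, 0], "jaw": 0},
    {"dp": [-4.5, -0.03, 0], "dr": [0, 0, 0], "jaw": 0},
    {"dp": [-5.6, -0.03, 0], "dr": [0, 0, 0], "jaw": 0},
    {"dp": [-6.7, -0.03, 0], "dr": [0, 0, 0], "jaw": 0},
    {"dp": [-7.8, -0.04, 0], "dr": [0, 0, 0], "jaw": 0},
    {"dp": [-8.9, -0.05, 0], "dr": [0, 0, 0], "jaw": 0},
    {"dp": [-10, -0.06, 0], "dr": [0, 0, 0], "jaw": 0},
    {"dp": [-11, -0.06, 0], "dr": [0, 0, 0], "jaw": 0},
    {"dp": [-11.3, -0.06, 0], "dr": [0, 0, 0], "jaw": 0}
  ]
}}

```text
clock: 11.12
position: [0.4531, -0.0526, 0.3258]
orientation: [-0.0, 0.997, 0.076, -0.0]
ft_force: [0.6, -0.1, -0.4]
finger_gap: 0.0215
```

Call:
{"op": "jog_arm", "data": {
  "deltas": [
    {"dp": [0, 0, 0], "dr": [0, 0, 0], "jaw": 0},
    {"dp": [0, 0, 0], "dr": [0, 0, 0], "jaw": 0},
    {"dp": [0, 0, 0], "dr": [0, 0, 0], "jaw": 0}
  ]
}}

```text
clock: 11.5
position: [0.454, -0.0523, 0.3256]
orientation: [0.0, 0.997, 0.076, -0.0]
ft_force: [-0.0, 0.2, -1.2]
finger_gap: 0.0214
```

```bash
python3 -c "
from h import *
look(7)"
```

```text
t 11.5 tip [-0.0555  0.0014] 0.0186 F [-0.04  0.16 -1.24] gap 0.021361010402726293
```

View pics/s7c.png

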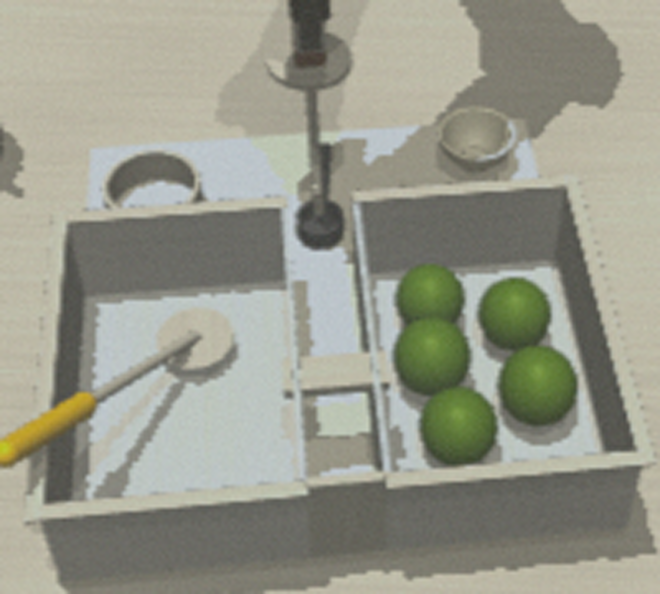

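View pics/w7.png

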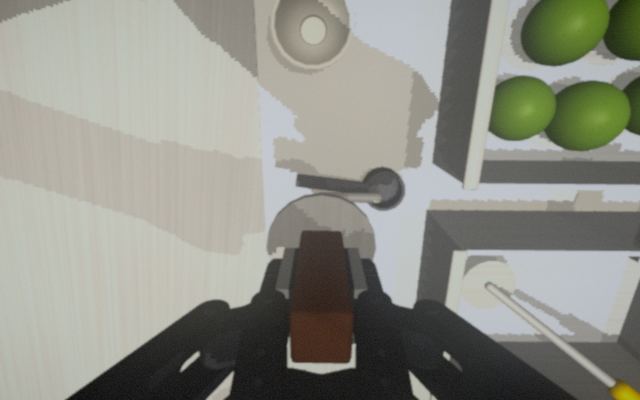

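Call:
{"op": "jog_arm", "data": {
  "deltas": [
    {"dp": [0.4, 0, 0], "dr": [0, 0, 0], "jaw": 0},
    {"dp": [0.7, 0, 0], "dr": [0, 0, 0], "jaw": 0},
    {"dp": [0.7, 0, 0], "dr": [0, 0, 0], "jaw": 0},
    {"dp": [0.7, 0, -0.8], "dr": [0, 0, 0], "jaw": 0},
    {"dp": [0.7, 0, -2], "dr": [0, 0, 0], "jaw": 0},
    {"dp": [0.7, 0, -4], "dr": [0, 0, 0], "jaw": 0},
    {"dp": [0.7, 0, -7], "dr": [0, 0, 0], "jaw": 0},
    {"dp": [0.7, 0, -10], "dr": [0, 0, 0], "jaw": 0},
    {"dp": [0.7, 0, -13], "dr": [0, 0, 0], "jaw": 0},
    {"dp": [0.7, 0, -15], "dr": [0, 0, 0], "jaw": 0},
    {"dp": [0.7, 0, -15.5], "dr": [0, 0, 0], "jaw": 0},
    {"dp": [0.7, 0, -15.5], "dr": [0, 0, 0], "jaw": 0}
  ]
}}

```text
clock: 13.1
position: [0.4603, -0.0514, 0.4808]
orientation: [-0.0, 0.997, 0.076, 0.0]
ft_force: [-0.3, -0.6, -1.8]
finger_gap: 0.0214
```

```bash
python3 -c "
from h import *
look(8)
move([.420,.336,.482],-.352)"
```

```text
t 13.1 tip [-0.049   0.0015] 0.1738 F [-0.26 -0.62 -1.76] gap 0.02141741977500744
dp cm [  1.88 -38.89  -0.2 ] dr [0.    0.002 0.504] t 13.2
```

View pics/s8c.png

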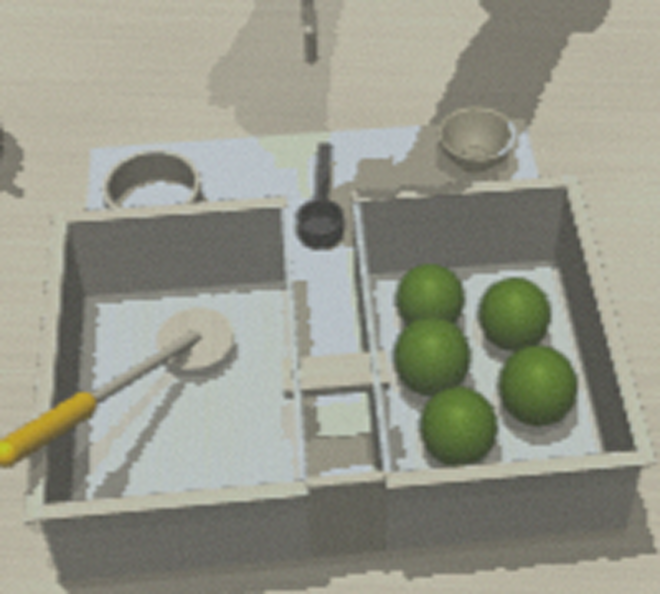

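View pics/w8.png

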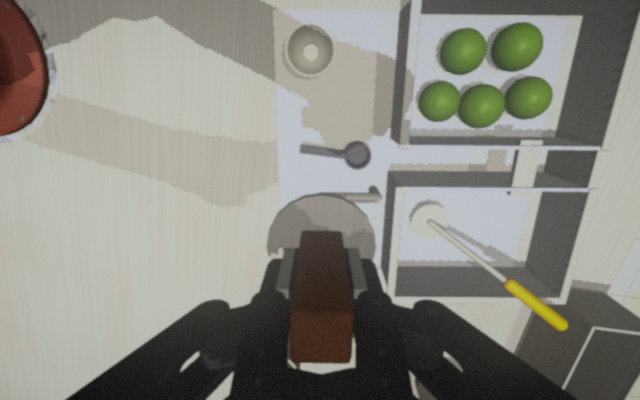

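```bash
python3 -c "
from h import *
z=np.load('pics/w8s.npz');c=wcam('w8',z['p'],z['q']);s=load('s8')
print(fw(onplane(c,(357,153.5),.028)),fw(onplane(s,(200+320/3.3-.35,150+221/3.3-.35),.028)))"
```

```text
[-0.0465  0.0046] [-0.0399  0.0005]
```

Call:
{"op": "jog_arm", "data": {
  "deltas": [
    {"dp": [0.2, -4, 0], "dr": [0, 0, 0.06], "jaw": 0},
    {"dp": [0.4, -8, 0], "dr": [0, 0, 0.12], "jaw": 0},
    {"dp": [0.6, -12, 0], "dr": [0, 0, 0.18], "jaw": 0},
    {"dp": [0.8, -16, 0], "dr": [0, 0, 0.24], "jaw": 0},
    {"dp": [1, -20, 0], "dr": [0, 0, 0.3], "jaw": 0},
    {"dp": [1.2, -24, 0], "dr": [0, 0, 0.35], "jaw": 0},
    {"dp": [1.4, -28, 0], "dr": [0, 0, 0.4], "jaw": 0},
    {"dp": [1.6, -32, 0], "dr": [0, 0, 0.44], "jaw": 0},
    {"dp": [1.8, -36, 0], "dr": [0, 0, 0.48], "jaw": 0},
    {"dp": [1.88, -38.9, 0], "dr": [0, 0, 0.504], "jaw": 0},
    {"dp": [1.88, -38.9, 0], "dr": [0, 0, 0.504], "jaw": 0},
    {"dp": [1.88, -38.9, 0], "dr": [0, 0, 0.504], "jaw": 0}
  ]
}}

```text
clock: 14.7
position: [0.4206, 0.335, 0.4799]
orientation: [0.001, 0.984, -0.176, -0.0]
ft_force: [-0.3, -0.4, -0.7]
finger_gap: 0.0211
```

```bash
python3 -c "
from h import *
look(9,(40,220,380,580))
z=np.load('pics/w9s.npz');print(z['p'],z['q']);move([.4203,.3360,.482],-.352)
a=cv2.imread('pics/w9.png');cv2.imwrite('pics/w9c.png',cv2.resize(a[110:230,240:400],None,fx=5,fy=5,interpolation=cv2.INTER_CUBIC))"
```

```text
t 14.7 tip [-0.038   0.3669] 0.1729 F [-0.27 -0.43 -0.74] gap 0.021100022049007208
[0.42064251 0.33495407 0.47990076] [ 1.29554323e-03  9.84454162e-01 -1.75636702e-01 -2.70713555e-04]
dp cm [-0.11 -0.13 -0.15] dr [ 0.001 -0.    -0.003] t 14.8
```

View pics/w9c.png

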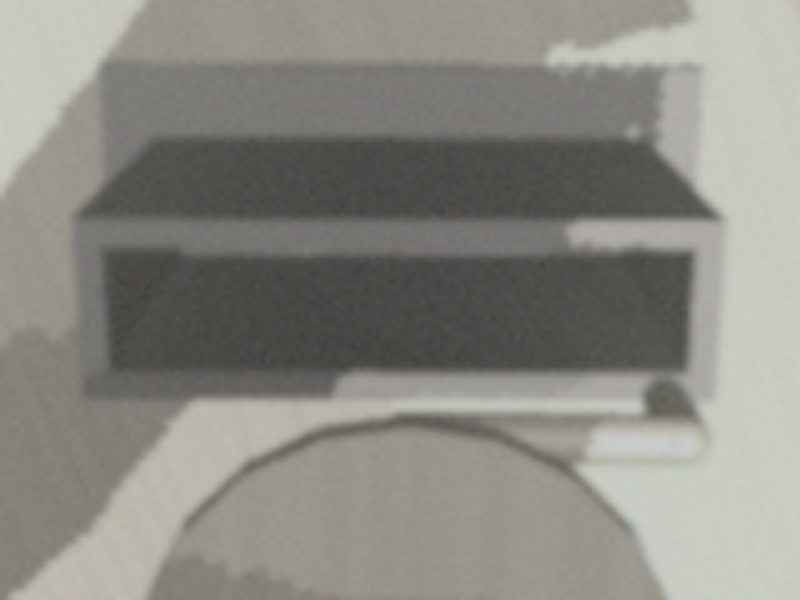

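View pics/s9c.png

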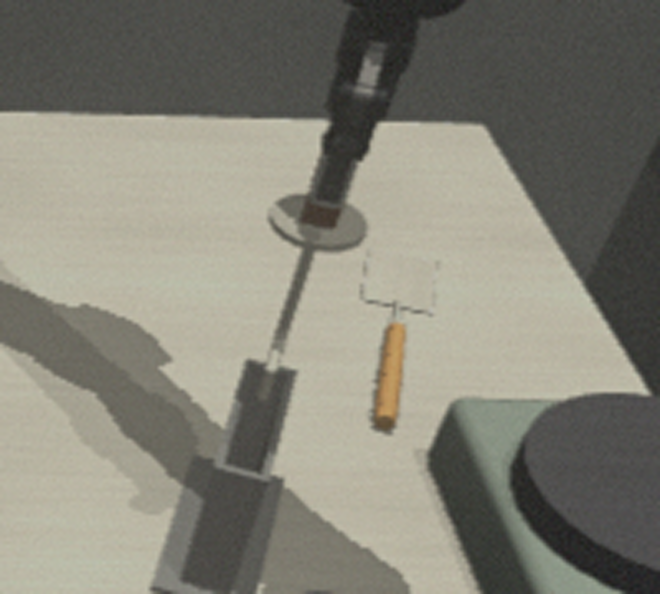

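Call:
{"op": "jog_arm", "data": {
  "deltas": [
    {"dp": [-0.05, -0.12, 0], "dr": [0, 0, 0], "jaw": 0},
    {"dp": [-0.05, -0.12, 2], "dr": [0, 0, 0], "jaw": 0},
    {"dp": [-0.05, -0.12, 4], "dr": [0, 0, 0], "jaw": 0},
    {"dp": [-0.05, -0.12, 5.5], "dr": [0, 0, 0], "jaw": 0},
    {"dp": [-0.05, -0.12, 7], "dr": [0, 0, 0], "jaw": 0},
    {"dp": [-0.05, -0.12, 8.5], "dr": [0, 0, 0], "jaw": 0},
    {"dp": [-0.05, -0.12, 10], "dr": [0, 0, 0], "jaw": 0},
    {"dp": [-0.05, -0.12, 11.5], "dr": [0, 0, 0], "jaw": 0},
    {"dp": [-0.05, -0.12, 13], "dr": [0, 0, 0], "jaw": 0},
    {"dp": [-0.05, -0.12, 14.5], "dr": [0, 0, 0], "jaw": 0},
    {"dp": [-0.05, -0.12, 15.4], "dr": [0, 0, 0], "jaw": 0},
    {"dp": [-0.05, -0.12, 15.4], "dr": [0, 0, 0], "jaw": 0}
  ]
}}

```text
clock: 16.3
position: [0.4202, 0.3373, 0.3259]
orientation: [0.001, 0.985, -0.175, -0.0]
ft_force: [0.4, -0.8, -1.7]
finger_gap: 0.0215
```

Call:
{"op": "jog_arm", "data": {
  "deltas": [
    {"dp": [0, 0, 0.2], "dr": [0, 0, 0], "jaw": 0},
    {"dp": [0, 0, 0.5], "dr": [0, 0, 0], "jaw": 0},
    {"dp": [0, 0, 0.5], "dr": [0, 0, 0], "jaw": 0},
    {"dp": [0, 0, 0.5], "dr": [0, 0, 0], "jaw": 0}
  ]
}}

```text
clock: 16.8
position: [0.4203, 0.3373, 0.3218]
orientation: [-0.0, 0.985, -0.175, 0.0]
ft_force: [-0.8, 0.5, 0.2]
finger_gap: 0.0216
```

```bash
python3 -c "
from h import *
look(10,(40,220,380,580))"
```

```text
t 16.8 tip [-0.0374  0.37  ] 0.0148 F [-0.85  0.47  0.19] gap 0.021585607897045028
```

View pics/s10c.png

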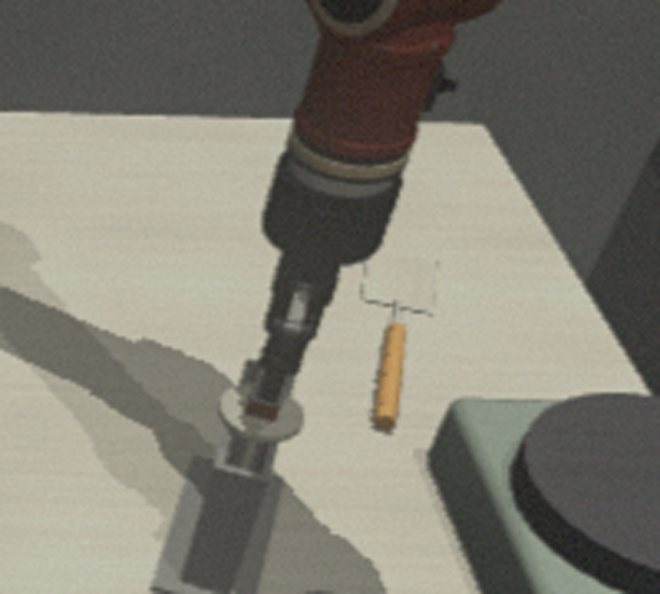

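View pics/w10.png

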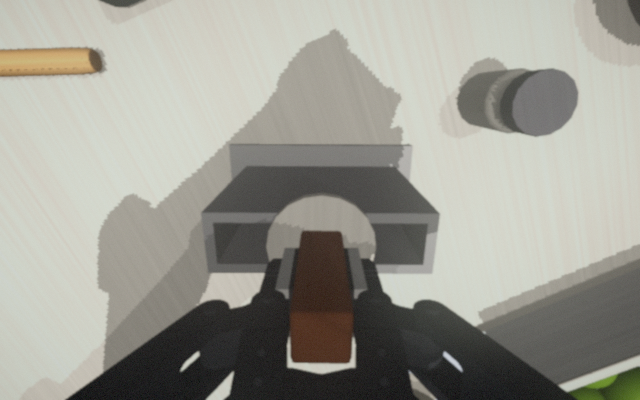

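Call:
{"op": "jog_arm", "data": {
  "deltas": [
    {"dp": [0, 0.05, 0.15], "dr": [0, 0, 0], "jaw": 0},
    {"dp": [0, 0.05, 0.25], "dr": [0, 0, 0], "jaw": 0},
    {"dp": [0, 0.05, 0.25], "dr": [0, 0, 0], "jaw": 0}
  ]
}}

```text
clock: 17.27
position: [0.4201, 0.3368, 0.3193]
orientation: [0.0, 0.985, -0.175, -0.0]
ft_force: [-0.5, -0.3, 0.5]
finger_gap: 0.0218
```

Call:
{"op": "jog_arm", "data": {
  "deltas": [
    {"dp": [0, 0, 0.05], "dr": [0, 0, 0], "jaw": 35},
    {"dp": [0, 0, 0.05], "dr": [0, 0, 0], "jaw": 60},
    {"dp": [0, 0, 0], "dr": [0, 0, 0], "jaw": 100},
    {"dp": [0, 0, 0], "dr": [0, 0, 0], "jaw": 100},
    {"dp": [0, 0, 0], "dr": [0, 0, 0], "jaw": 100},
    {"dp": [0, 0, -2], "dr": [0, 0, 0], "jaw": 100},
    {"dp": [0, 0, -4], "dr": [0, 0, 0], "jaw": 100},
    {"dp": [0, 0, -7], "dr": [0, 0, 0], "jaw": 100},
    {"dp": [0, 0, -10], "dr": [0, 0, 0], "jaw": 100},
    {"dp": [0, 0, -13], "dr": [0, 0, 0], "jaw": 100},
    {"dp": [0, 0, -13], "dr": [0, 0, 0], "jaw": 100}
  ]
}}

```text
clock: 18.65
position: [0.4207, 0.3369, 0.4515]
orientation: [-0.002, 0.985, -0.175, 0.002]
ft_force: [-0.9, 0.3, -0.4]
finger_gap: 0.0852
```

```bash
python3 -c "
from h import *
look(11,(130,310,380,580));s=read_state();print(s['position'])
b=cv2.imread('pics/s11.png');cv2.imwrite('pics/s11c.png',cv2.resize(b[100:280,320:540],None,fx=3.3,fy=3.3,interpolation=cv2.INTER_CUBIC))"
```

```text
t 18.65 tip [-0.0358  0.3704] 0.1446 F [-0.88  0.27 -0.41] gap 0.08518780441129381
[0.41982274 0.33667178 0.44864599]
```

View pics/s11.png

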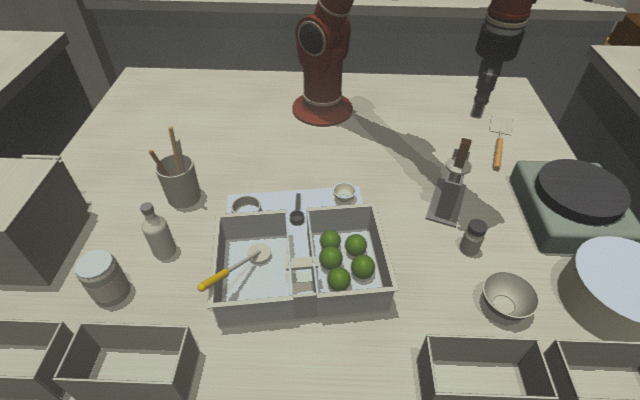

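View pics/w11.png

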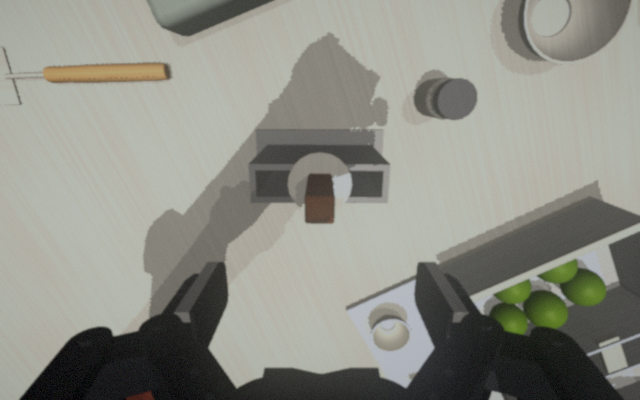

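```bash
python3 -c "
from h import *
z=np.load('pics/w11s.npz');c=wcam('w11',z['p'],z['q'])
a=c['img'].astype(int);m=(a[:,:,0]>a[:,:,2]*1.5)&(a[:,:,0]<140);m[:150]=0;m[240:]=0;m[:,:290]=0;m[:,350:]=0
ys,xs=np.nonzero(m);print(xs.min(),xs.max(),ys.min(),ys.max())
for p in((320,209),(320,209-1)):print('top',onplane(c,p,.197))
print('guard',onplane(c,(320,184),.127))
hr=[onplane(c,p,.122) for p in[(389,163.5),(387,203),(251,203),(249,163.5)]]
print(fit2d([(.066,.019),(.066,-.019),(-.066,-.019),(-.066,.019)],hr)[:2])
s=load('s11');s0=load('scene0')
for n,c_ in(('s0',s0),('s11',s)):
    a=c_['img'].astype(int)[125:185,445:485];m=(a[:,:,0]>a[:,:,2]*1.4)&(a[:,:,0]<150);ys,xs=np.nonzero(m);print(n,m.sum(),xs.mean()+445,ys.mean()+125)
"
```

```text
306 332 196 221
top [0.42130552 0.33798508 0.197     ]
top [0.42157246 0.33871037 0.197     ]
guard [0.42101521 0.33724365 0.127     ]
(np.float64(-0.35255957398722043), array([0.41979759, 0.33657591]))
s0 103 463.8252427184466 147.75728155339806
s11 76 464.1842105263158 148.19736842105263
```

```bash
python3 -c "
from h import *
print(finish_job())"
```

```text
the job is handed in; nothing more can be done
None
```

I took the pick from its holder and lowered its tip into the scoop's cup under the cross bar. I dragged the scoop out along the gap onto the board, lifted the tip clear, stood the pick back in its holder and let go. The job was handed in at about 19 s of the 64 s allowed, and `finish_job` gives no verdict.

**Scoop:** it looks upright on the board in the last pictures. The two cameras put its cup 40 to 47 mm in front of the mouth; they disagree by about 7 mm along the gap and 4 mm across it, but both are well inside the limits.

**Pick:** the wrist camera shows it upright, with its handle within about 3 mm of the slot's middle. In the scene camera the handle sits within 0.5 px of where it started. I let go at the same arm height at which I had gripped it, so I take the guard to be on the rim; I did not measure that height separately.

**Rest of the counter:** the gripper was never near the scoop, and it ended open and clear above the pick. In the last scene picture nothing else looks moved; I judged that by eye and did not measure each item.

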